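# Free the keeper plate of a coffee grinder held by a left-hand knob

## Task

The coffee grinder is open for cleaning, and its keeper plate is locked down by the black winged knob, which has a left-hand thread: loosen it by turning it clockwise (seen from above) nearly half a turn, regrasping as needed, and leave it up. Then draw the plate straight out along its channel by its upright tab until it is well clear of the knob, and lay it gently, flat, in the grey tray. Ease it out with a light hand: do not tug it against the knob, press it hard onto the grinder or wedge it in its channel, and leave the mug, the jar and the kitchen scale where they are.

Things in the scene. Friction and masses are not known exactly. Their poses are not given: they have to be found in the camera images.
- grinder: Low coffee grinder, hopper off, fixed: black box, flat grey deck 120 mm up. Origin on the knob's axis at counter level; z up. Box from -125 to +75 mm in x, 75 mm either way in y. On the deck two rails 8 mm high along x from -88 to +28 mm, inner faces 52 mm apart, form the keeper's channel; it leaves towards -x.
- knob: Black winged knob, captive left-hand screw: clockwise from above raises it 14 mm a turn. Tight, its origin (on its axis, under its 34 mm steel flange) is 132 mm above the counter; it starts 0 to 0.3 rad from tight, stops at 3.2 rad. Friction 0.15 N m holds it. A 24 mm boss 4 mm deep under the flange locks the keeper, which is free once the knob is 4.5 mm above tight.
- wing (a point): Middle of the knob's wing, the bar to grip, 34 mm above the knob's origin: 50 mm long along the knob's x, 14 mm thick along its y, 32 mm tall (18 to 50 mm above the knob's origin).
- keeper: Loose bare-metal plate, 0.11 to 0.20 kg, 48 mm wide (y), 12 mm thick, from -105 to +25 mm in x, flat on the deck in the channel with 2 mm play each side, its x along the grinder's. Origin at its underside, at first on the knob's axis. A 14 mm slot open to +x takes the 10 mm shaft; a recess takes the knob's boss. Slides out to -x; 60 mm out it is clear of knob and wing and can be lifted.
- tab (a point): Middle of the keeper's upright tab, 95 mm to the -x side of the keeper's origin and 28 mm above its underside: 10 mm thick along the keeper's x, 36 mm wide along y, from 12 to 44 mm above the underside.
- tray: Shallow open grey tray fixed to the counter, 210 mm (x) by 140 mm (y) outside, 24 mm high, walls and floor about 4 mm thick. Origin at the centre of its underside.
- scale: Black flat kitchen scale, loose, 190 x 130 mm, 26 mm high; to be left alone. Origin at the centre of its underside.
- mug: White mug, loose, 80 mm across, 95 mm high, with a handle at its +y side; to be left alone. Origin at the centre of its underside.
- jar: Amber glass jar with a metal cap, loose, 84 mm across, 130 mm high; to be left alone. Origin at the centre of its underside.
Things that resemble listed ones, but are neither listed nor needed, are in the scene too. There is more than one size of the keeper; the one meant has the size given above.

How it is judged (in metres and radians):
On the way, in this order (a step that is already met when the one before it is completed fails the run):
1. the knob is unscrewed: risen at least 4.5 mm from where a fully tight knob stands (z of knob in the frame of grinder above 0.1369 m), for 0.2 s.
2. the keeper plate is drawn at least 45 mm out along its channel, still low over the deck, with the knob still up (x of keeper in the frame of grinder below -0.045 m and z of keeper in the frame of grinder below 0.135 m and z of knob in the frame of grinder above 0.1369 m), for 0.1 s.
At the end, for the whole second after the job is handed in: The keeper plate lies flat (within 0.1 rad) on the floor of the tray, at rest, released, its origin within 100 mm of the tray's centre; the knob is still at least 4.5 mm above its tight height (z of keeper in the frame of tray between 0 and 0.01 m and horizontal distance between keeper and tray below 0.1 m and angle between keeper's own z axis and vertical below 0.1 rad and linear speed of keeper below 0.02 m/s and z of knob in the frame of grinder above 0.1369 m); the robot touches nothing.
It fails at once if the keeper is pressed, tugged or wedged against the grinder, its channel or its knob with over 15 N (contact force between keeper and grinder above 15 N).
It fails at once if the keeper is dropped or pressed into the tray with over 30 N (contact force between keeper and tray above 30 N).
It fails at once if the mug, the jar or the scale is moved by more than 20 mm (distance of any of mug, jar, scale from where it was at the start of the episode above 0.02 m).
It also fails if it takes over 72 s, if anything falls off the work surface, if the arm or the gripper's body presses on something with over 40 N, if the wrist force passes 120 N, or if a joint passes its speed limit or range.

## Robot

A 6-joint arm with a two-finger parallel gripper is mounted at the origin on the work surface. World frame = base frame: x ahead of the robot, y to its left, z up, the work surface at z = 0. Lengths are in m, angles in degrees, forces in N, time in s.
With the tool pointing down it reaches from about 0.25 to 0.725 m from the base axis. Payload 9.7 kg.
Tool frame: the origin (TCP) lies at the very end of the fingers, on their centre line; the grasp point (between the pads) lies 19 mm behind it; x points along the fingers, y is the direction in which the jaws open and shut, and the axes are right-handed (so a half turn about x gives the same grasp; the last joint's range is limited). The gripper opens to 85 mm and grips with 20 to 120 N. Pads are 22 mm wide; open, the fingers measure 114 mm over their backs; the gripper's body (76 mm by 85 mm) begins 54 mm behind the grasp point. The pads swing forward as they close: fully open they stand 13 mm farther back than shut.
Start: joints at [-75.63, 4.979, 10.078, 95.1, 0, 90], TCP at [0.136, -0.533, 0.231] pointing down, gripper open.
Joint ranges: [-179.16, 179.16], [-48.56, 103.87], [-65.8, 70.77], [-126.05, 130.52], [-82.76, 87.17], [-180, 180]. Speed limits (degrees/s): [127.2, 127.2, 147.25, 180, 180, 180].

## Interface

Orientations are given as [roll, pitch, yaw] about the fixed x, y, z axes, in that order (R = Rz(yaw) Ry(pitch) Rx(roll)).
In Python, from workcell import get_obs, cams, bot gives the robot as it stands.
- The arm moves only by the tool apply_moves, never from a script. Its argument "rows" is a list that holds one entry, the list of rows, each a list of 7 numbers: the shift along the tool's x, y, z in mm, then the turn, a rotation vector about the tool's x, y, z in rad, then the opening, from 0 (shut) to 1 (fully open). A call has 1 to 20 rows; each row is the pose to reach, as a shift and turn from the pose measured when the call began, along the tool's axes at that moment; what a row does not reach only later rows make up. A row lasts 1/10 s, in which the tool goes at most 50 mm and 8.59 degrees, less where a joint would pass 70% of its speed; a pose out of reach is approached as far as the arm can. A call with a gripper value outside its range is refused whole. The fingers move at their own pace and stop on an object; "newtons" is the grip in N (left out, the last holds). Time passes only in rows, so rows that repeat a pose let the fingers close. It gives the time, the measured TCP pose, the force and the opening at its end, in the units of the state.
- get_obs(): the state, without advancing time (a new reading comes with each control period).
- cams.camera(name): name is "scene" or "top"; returns a dict with "pixels" (384x512x3 uint8, red, green, blue), "range_z" (384x512 float32, m along the optical axis (not along the pixel's ray), 0 where there is no reading), "fx", "fy", "cx", "cy" (pixels), "eye" and "attitude" of the camera in the world. Camera axes: x right, y up, looking along -z (the intrinsics and any distortion apply to the point x, -y, -z); pixel columns grow to the right and rows downward; lengths in m; the calibration is good to about 2 mm. A picture is of the moment at which its call begins.
- bot.job_done(): hands the job in, once; it reports no verdict.
Trained networks look in a picture, given as the dict that the camera call returned (one of the last four; its "shot" number tells which), for a name from the list of things; names that differ only in an ending like _2 or _b are one class to them, and where a whole thing is asked for, a point or a joint stands for the part that bears it (a point fixed in the world has none). Each returns a list of dicts, best first, with "confidence" (0 to 1); they miss things now and then, are a little off and sometimes report something else, mostly with a low value. They report only what shows in the picture. A call takes as long as a camera call. They do not tell look-alikes from the thing itself.
- cams.find_in(label, picture): "at" ([x, y, z] in m, in world coordinates, good to about 4 mm: the middle of the surface that is visible of it).
The state is a dict: "time": time; "q": joint angles; "qd": joint speeds; "joint_efforts": joint torques, N m; "ee_pos": TCP position; "tcp_rot": TCP orientation; "wrist_force": force on the tool from outside, world axes, zero at the start; "torque": the same for the moment, N m; "opening": finger opening in m.
Only numpy, scipy, OpenCV 4.12 (cv2) and the standard library are available. Lean on these libraries where they do the work, as an engineer would, in place of code of your own. Each camera call takes 0.05 s, during which the arm holds its last target.

## Working session

There is one attempt and no reset: what is moved stays moved. The work goes in short steps, Python scripts to look and compute and a tool call to move; the robot and the scene stay as the last step left them, time stands still between calls to the robot, and variables do not carry over. Pictures are saved under pics/ and viewed, and the job is handed in when it is done.

Besides the shell and the picture viewer there is one more tool, called by a JSON object that holds its "op" and its "data". apply_moves: Moves the arm, as the interface text tells. Its arguments: {"type":"object","properties":{"rows":{"type":"array"},"newtons":{"type":"number"}},"required":["rows"]}

```bash
mkdir -p pics; ls
cat > h.py <<'E'
import numpy as np, cv2
from workcell import get_obs, cams, bot
from scipy.spatial.transform import Rotation as R
def save(p,name): cv2.imwrite('pics/'+name,p["pixels"][:,:,::-1])
E
python3 - <<'E'
from h import *
o=get_obs(); print(o)
for n in("scene","top"):
    p=cams.camera(n); save(p,n+"0.png"); print(n,p["fx"],p["fy"],p["cx"],p["cy"],p["eye"],p["attitude"],[k for k in p])
    np.savez('pics/'+n+'0.npz',**{k:np.array(v) for k,v in p.items()})
    for l in("grinder","knob","wing","keeper","tab","tray","scale","mug","jar"):
        for d in cams.find_in(l,p): print(l,np.round(d["at"],3),round(d["confidence"],2))
E
```

```text
pics
{'time': 0.0, 'q': array([-7.56312514e+01,  5.01055086e+00,  1.00324334e+01,  9.51009888e+01,
       -8.41042077e-04,  9.00006460e+01]), 'qd': array([-0.032399  , -0.00196584, -0.01394404,  0.01863296,  0.05590837,
        0.07891665]), 'joint_efforts': array([ 5.48508524e-04, -5.20386350e+01,  4.64806044e+01,  1.62519672e-02,
       -5.11422354e-05,  4.96553992e-05]), 'ee_pos': array([ 0.13642199, -0.53255114,  0.23057026]), 'tcp_rot': array([-89.39021984,  89.92088929, 104.97788336]), 'wrist_force': array([ 0.74465731, -0.6107101 , -0.90863363]), 'torque': array([0.03420305, 0.0418805 , 0.00776663]), 'opening': 0.08523753567469304}
scene 461.5027256126716 461.5027256126716 262.0310129361671 192.6345297003113 [1.24134464 0.1056932  1.08105598] [ 36.47097576  -0.9733449  101.08671573] ['pixels', 'range_z', 'fx', 'fy', 'cx', 'cy', 'eye', 'attitude', 'shot']
grinder [0.647 0.033 0.124] 0.67
grinder [0.63  0.029 0.177] 0.65
knob [0.633 0.032 0.175] 0.71
wing [0.629 0.029 0.175] 0.73
wing [0.684 0.24  0.054] 0.59
keeper [ 0.837 -0.074  0.005] 0.96
keeper [0.568 0.002 0.134] 0.95
kee
[... 345 characters left out ...]
1224 253.12030857531755 190.4075340901339 [ 0.36206828 -0.01026706  1.07011213] [ 11.77979509   0.14558551 -92.1539357 ] ['pixels', 'range_z', 'fx', 'fy', 'cx', 'cy', 'eye', 'attitude', 'shot']
grinder [0.594 0.02  0.119] 0.98
grinder [0.622 0.024 0.18 ] 0.41
knob [0.622 0.026 0.181] 0.67
wing [0.622 0.027 0.184] 0.66
keeper [ 0.343 -0.112  0.015] 0.82
keeper [0.575 0.002 0.136] 0.74
keeper [ 0.832 -0.083  0.009] 0.55
tab [ 0.832 -0.084  0.008] 0.84
tab [0.573 0.004 0.135] 0.69
tab [ 0.34  -0.111  0.019] 0.69
tab [ 0.644 -0.265  0.134] 0.34
tray [0.466 0.315 0.005] 0.62
scale [ 0.489 -0.308  0.028] 0.77
mug [0.685 0.24  0.053] 0.62
jar [ 0.642 -0.266  0.132] 0.88
jar [0.621 0.026 0.183] 0.39
```

View pics/scene0.png

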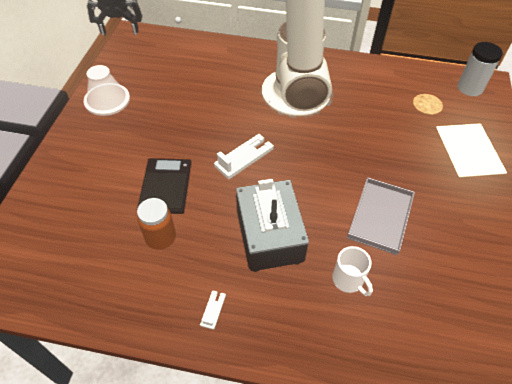

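View pics/top0.png

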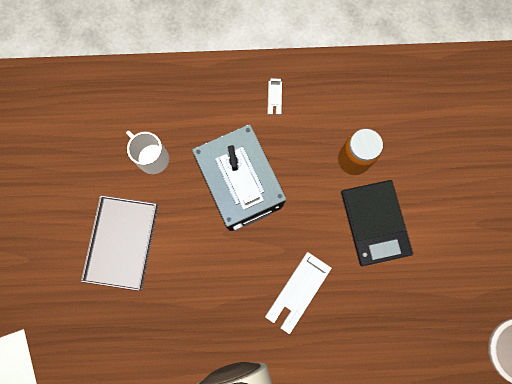

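The scene view shows three keeper-like plates: one in the grinder's channel under the knob (scene px 268,207; top px 240,183), a larger one on the counter (scene 244,155; top 298,292) and a small one (scene 213,310; top 275,96). The one meant is in the grinder. I'll confirm with a crop and measure from depth.

```bash
cat >> h.py <<'E'
def cloud(p):
    h,w=p["range_z"].shape; v,u=np.mgrid[:h,:w]; z=p["range_z"]
    c=np.stack([(u-p["cx"])/p["fx"]*z,-(v-p["cy"])/p["fy"]*z,-z],-1)
    return c@R.from_euler('xyz',p["attitude"],degrees=True).as_matrix().T+np.array(p["eye"])
E
python3 - <<'E'
from h import *
def rect(pts):
    (c,s,a)=cv2.minAreaRect((pts[:,:2]*1000).astype(np.float32)); return np.round(c,1),np.round(s,1),round(a,1)
for n in("top","scene"):
    p=dict(np.load(f'pics/{n}0.npz')); P=cloud(p); ok=p["range_z"]>0; px=p["pixels"].astype(int)
    X=P[ok]
    near=ok&(np.hypot(P[...,0]-.6,P[...,1]-.02)<.17)
    print(n,"counter z",np.median(X[(abs(X[:,0]-.5)<.1)&(abs(X[:,1]-.15)<.05)][:,2]))
    d=near&(P[...,2]>.112)&(P[...,2]<.126); print("deck",np.median(P[d][:,2]),d.sum(),rect(P[near&(P[...,2]>.112)]))
    w=near&(P[...,2]>.165); print("wing",w.sum(),P[w].mean(0),np.sort(P[w][:,2])[-5:],rect(P[w]))
    k=near&(P[...,2]>.126)&(P[...,2]<.138)
    print("keeper/rails",rect(P[k]))
    t=near&(P[...,2]>.15)&(P[...,0]<.58); print("tab",t.sum(),P[t].mean(0) if t.any() else 0, rect(P[t]) if t.any() else 0)
    tr=ok&(np.hypot(P[...,0]-.47,P[...,1]-.317)<.16)&(P[...,2]>.016)&(P[...,2]<.04); print("trayrim",rect(P[tr]))
    u=cv2.getRectSubPix if 0 else None
    c=[(185,110,110,130),(225,170,90,105)][n=="scene"]
    im=p["pixels"][c[1]:c[1]+c[3],c[0]:c[0]+c[2],::-1]
    cv2.imwrite(f'pics/{n}crop.png',cv2.resize(im,None,fx=4.5,fy=4.5,interpolation=cv2.INTER_CUBIC))
E
```

```text
top counter z 0.0003959484462334739
deck 0.12039088965970873 3838 (array([600.1,  15.6]), array([196.6, 146.2]), 22.7)
wing 184 [0.61031624 0.02043599 0.18023713] [0.18624591 0.18635311 0.18637145 0.18679474 0.18741571] (array([589.5,   7.5]), array([125. ,  32.5]), 18.9)
keeper/rails (array([609.3,  19.3]), array([185.7,  91.5]), 11.5)
tab 94 [ 0.5346318  -0.01142849  0.163224  ] (array([535.2, -11.1]), array([10.3, 35.7]), 23.2)
trayrim (array([467.8, 309.8]), array([142.3, 210.6]), 79.2)
scene counter z 0.00041561537505874213
deck 0.12023403570448166 2749 (array([600.4,  20.4]), array([198.2, 146.6]), 22.4)
wing 142 [0.6190219  0.02671261 0.17926959] [0.18575236 0.18583073 0.18584895 0.18596756 0.18598563] (array([590.7,  11.4]), array([125. ,  31.6]), 20.5)
keeper/rails (array([581.8,  16.5]), array([150.9, 103.3]), 34.5)
tab 92 [ 0.53741357 -0.00710124  0.16049585] (array([535. ,  -6.9]), array([14.4, 36.1]), 20.0)
trayrim (array([467.9, 313.6]), array([139.8, 214.6]), 79.1)
```

View pics/topcrop.png

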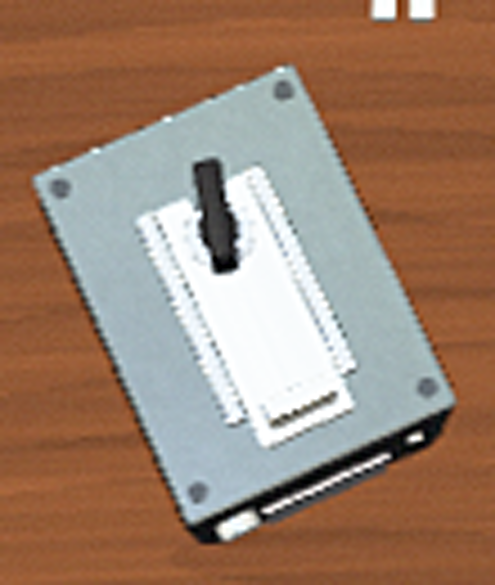

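View pics/scenecrop.png

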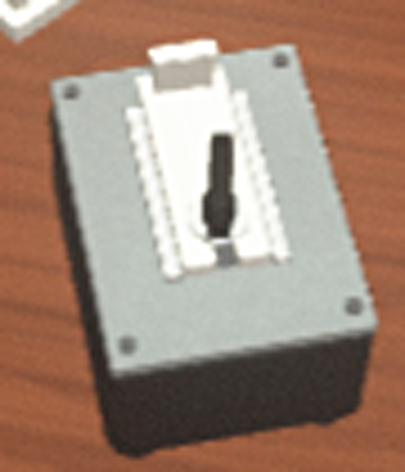

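Run:
```python
from h import *
def rect(pts):
    (c,s,a)=cv2.minAreaRect((pts[:,:2]*1000).astype(np.float32)); return np.round(c,1),np.round(s,1),round(a,1)
th=np.radians(22.5)
for n in("top","scene"):
    p=dict(np.load(f'pics/{n}0.npz')); P=cloud(p); ok=p["range_z"]>0
    w=ok&(P[...,2]>.172)&(np.hypot(P[...,0]-.625,P[...,1]-.025)<.06); print(n,"wing",w.sum(),P[w].mean(0),rect(P[w]))
    w=w&(P[...,2]>.180);print("wing top",w.sum(),np.median(P[w],0),rect(P[w]))
    # rails / deck edges in grinder frame about box centre
    g=ok&(np.hypot(P[...,0]-.6,P[...,1]-.018)<.17)
    for h0,h1,l in((.126,.130,"rail"),(.130,.135,"plate"),(.15,.17,"tab")):
        q=g&(P[...,2]>h0)&(P[...,2]<h1)
        Q=P[q][:,:2]; Q=(Q-[.6,.018])@np.array([[np.cos(th),-np.sin(th)],[np.sin(th),np.cos(th)]])*1000
        print(l,len(Q),"x",np.round(np.percentile(Q[:,0],[1,50,99]),1),"y",np.round(np.percentile(Q[:,1],[1,50,99]),1))
    for nm,c in(("big",(.345,-.112)),("small",(.835,-.08))):
        q=ok&(np.hypot(P[...,0]-c[0],P[...,1]-c[1])<.12)&(P[...,2]>.006); print(nm,rect(P[q]))
```

```text
top wing 155 [0.6218362  0.02528422 0.18272205] (array([623. ,  25.4]), array([50.2, 13.8]), 9.3)
wing top 142 [0.62289796 0.02514556 0.18310868] (array([623.1,  25.4]), array([49.9, 13.7]), 9.4)
rail 359 x [-80.3 -13.2  51. ] y [-35.8   7.4  31.7]
plate 861 x [-79.8 -21.6  47.5] y [-33.7  -1.7  26.7]
tab 115 x [-76.  -70.5  27.4] y [-19.8  -0.7  15.2]
big (array([ 351.3, -102.6]), array([198.4, 191.6]), 32.3)
small (array([835.6, -64.4]), array([207.3, 165.9]), 35.5)
scene wing 116 [0.62528844 0.03010376 0.18195491] (array([622. ,  29.2]), array([51.7, 14. ]), 9.3)
wing top 97 [0.62170255 0.02969935 0.18255735] (array([622.7,  30.1]), array([49.4, 12.1]), 10.1)
rail 260 x [-76.5  -4.4  52.7] y [-32.1 -11.5  35.6]
plate 487 x [-76.3 -20.1  50.2] y [-29.   -2.5  34. ]
tab 124 x [-76.  -65.4  50.6] y [-16.3  -1.8  19.4]
big (array([ 338.4, -123.2]), array([183. , 214.7]), 46.2)
small (array([820.1, -71.2]), array([185.3, 153.6]), 61.1)
```

The crop confirms it: the plate in the channel has a tab 36 mm wide and 10 mm thick, 95 mm from the knob axis. The grinder's yaw is about 22.5°. The wing's yaw is about 9.4°, so the knob is about 0.23 rad from tight. The wing is at (0.623, 0.0275), and the two views differ by about 4 mm in y. Next I plan the approach.

```bash
cat >> h.py <<'E'
def plan(pos,yaw):
    o=get_obs(); R0=R.from_euler('xyz',o["tcp_rot"],degrees=True)
    x=np.array([0,0,-1.]); y=np.array([np.cos(np.radians(yaw)),np.sin(np.radians(yaw)),0]); 
    Rt=R.from_matrix(np.stack([x,y,np.cross(x,y)],1))
    s=R0.inv().apply(np.array(pos)-o["ee_pos"])*1000; rv=(R0.inv()*Rt).as_rotvec()
    print("t",round(o["time"],2),"pos",np.round(o["ee_pos"],4),"yaw_y",np.round(np.degrees(np.arctan2(*R0.as_matrix()[[1,0],1])),2),"q",np.round(o["q"],1),"F",np.round(o["wrist_force"],1),"open",round(o["opening"],4))
    print("shift",np.round(s,1),"rv",np.round(rv,3))
E
python3 -c "
from h import *
plan([.6227,.0275,.25],-75)"
```

```text
t 1.0 pos [ 0.1365 -0.5328  0.2313] yaw_y -75.63 q [-75.6   5.   10.1  95.1  -0.   90. ] F [0.7 0.1 0.1] open 0.0852
shift [ -18.7 -422.1 -610. ] rv [-0.011  0.     0.   ]
```

{"op": "apply_moves", "data": {"rows": [[[-19,-23,-33,0,0,0,0.8],[-19,-65,-95,0,0,0,0.8],[-19,-90,-130,0,0,0,0.8],[-19,-115,-165,0,0,0,0.8],[-19,-140,-200,0,0,0,0.8],[-19,-165,-235,0,0,0,0.8],[-19,-190,-270,0,0,0,0.8],[-19,-215,-305,0,0,0,0.8],[-19,-240,-345,0,0,0,0.8],[-19,-265,-380,0,0,0,0.8],[-19,-290,-415,0,0,0,0.8],[-19,-315,-450,0,0,0,0.8],[-19,-340,-485,0,0,0,0.8],[-19,-365,-520,0,0,0,0.8],[-19,-385,-550,0,0,0,0.8],[-19,-400,-575,0,0,0,0.8],[-19,-412,-595,0,0,0,0.8],[-19,-420,-606,0,0,0,0.8],[-19,-422,-610,0,0,0,0.8],[-19,-422,-610,0,0,0,0.8]]]}}

```text
time: 3.0
ee_pos: [0.6226, 0.0273, 0.2502]
tcp_rot: [7.0, 90.0, -158.6]
wrist_force: [0.6, 0.4, 0.2]
opening: 0.068
```

```bash
python3 -c "
from h import *
plan([.6227,.0275,.25],-80.6)
p=cams.camera('scene');save(p,'s1.png')
np.savez('pics/s1.npz',**{k:np.array(v) for k,v in p.items()})
p=cams.camera('top');save(p,'t1.png');np.savez('pics/t1.npz',**{k:np.array(v) for k,v in p.items()})
"
```

```text
t 3.0 pos [0.6226 0.0273 0.2502] yaw_y -75.62 q [  2.5  16.1  25.   98.9  -0.  168.1] F [0.6 0.4 0.2] open 0.068
shift [ 0.2 -0.2 -0.1] rv [ 0.087  0.    -0.   ]
```

View pics/s1.png

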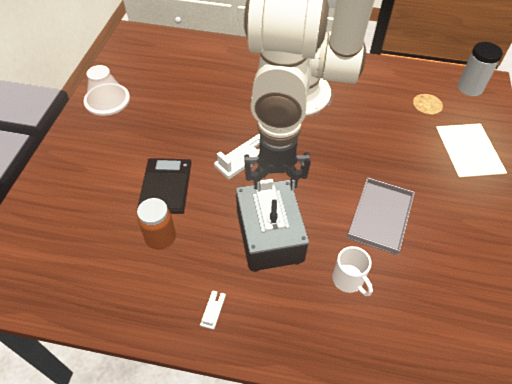

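{"op": "apply_moves", "data": {"rows": [[[0,0,0,-0.14,0,0,0.7],[0,0,0,-0.28,0,0,0.7],[0,0,0,-0.42,0,0,0.7],[0,0,0,-0.56,0,0,0.7],[0,0,0,-0.7,0,0,0.7],[0,0,0,-0.84,0,0,0.7],[0,0,0,-0.98,0,0,0.7],[0,0,0,-1.12,0,0,0.7],[0,0,0,-1.26,0,0,0.7],[0,0,0,-1.4,0,0,0.7],[0,0,0,-1.54,0,0,0.7],[0,0,0,-1.68,0,0,0.7],[0,0,0,-1.82,0,0,0.7],[0,0,0,-1.96,0,0,0.7],[0,0,0,-2.1,0,0,0.7],[0,0,0,-2.24,0,0,0.7],[0,0,0,-2.38,0,0,0.7],[0,0,0,-2.52,0,0,0.7],[0,0,0,-2.66,0,0,0.7],[0,0,0,-2.8,0,0,0.7]]]}}

```text
time: 5.1
ee_pos: [0.6217, 0.0256, 0.2512]
tcp_rot: [-11.9, 90.0, -16.9]
wrist_force: [0.7, 0.7, 0.3]
opening: 0.06
```

```bash
python3 -c "
from h import *
plan([.6227,.0275,.156],99.4)
for n in ('scene','top'):
    p=cams.camera(n);save(p,n+'2.png')
    P=cloud(p);ok=(p['range_z']>0)&(np.hypot(P[...,0]-.6227,P[...,1]-.0275)<.1)
    for a in np.arange(.22,.34,.02):
        q=ok&(P[...,2]>a)&(P[...,2]<a+.02)
        if q.sum()>5:print(n,round(a,2),q.sum(),P[q].min(0).round(3),P[q].max(0).round(3),P[q].mean(0).round(3))
"
```

```text
t 5.1 pos [0.6217 0.0256 0.2512] yaw_y 85.02 q [ 2.4 15.9 24.9 98.9 -0.   7.3] F [0.7 0.7 0.3] open 0.06
shift [95.2  2.   0.8] rv [-0.251  0.001  0.   ]
scene 0.26 78 [ 0.607 -0.015  0.26 ] [0.636 0.07  0.28 ] [0.627 0.026 0.271]
scene 0.28 69 [ 0.607 -0.022  0.28 ] [0.636 0.072 0.299] [0.628 0.024 0.289]
scene 0.3 240 [ 0.605 -0.037  0.3  ] [0.641 0.088 0.32 ] [0.626 0.027 0.31 ]
scene 0.32 257 [ 0.603 -0.039  0.32 ] [0.642 0.091 0.34 ] [0.631 0.026 0.33 ]
scene 0.34 384 [ 0.602 -0.041  0.34 ] [0.644 0.095 0.36 ] [0.631 0.027 0.352]
```

The scene camera places the gripper within about 0.6 mm of its measured pose, so I take the scene's estimate: knob axis at about (0.6225, 0.0293).

```bash
python3 -c "
from h import *
plan([.6225,.0293,.157],99.4)"
```

```text
t 5.2 pos [0.6218 0.0257 0.2512] yaw_y 84.81 q [ 2.4 15.9 24.9 98.9 -0.   7.6] F [ 0.7 -0.7  0.9] open 0.0597
shift [94.2  3.7  0.3] rv [-0.255  0.001  0.   ]
```

{"op": "apply_moves", "data": {"rows": [[[0,3.7,0.3,-0.12,0,0,0.6],[0,3.7,0.3,-0.2,0,0,0.6],[5,3.7,0.3,-0.255,0,0,0.6],[20,3.7,0.3,-0.255,0,0,0.6],[35,3.7,0.3,-0.255,0,0,0.6],[50,3.7,0.3,-0.255,0,0,0.6],[65,3.7,0.3,-0.255,0,0,0.6],[75,3.7,0.3,-0.255,0,0,0.6],[83,3.7,0.3,-0.255,0,0,0.6],[89,3.7,0.3,-0.255,0,0,0.6],[93,3.7,0.3,-0.255,0,0,0.6],[94,3.7,0.3,-0.255,0,0,0.6],[94,3.7,0.3,-0.255,0,0,0.6]]]}}

```text
time: 6.5
ee_pos: [0.6226, 0.0294, 0.1575]
tcp_rot: [-21.9, 89.9, -12.5]
wrist_force: [-0.1, 0.2, 0.6]
opening: 0.0511
```

```bash
python3 -c "
from h import *
plan([.6225,.0293,.157],99.4)
p=cams.camera('scene');save(p,'s3.png')
cv2.imwrite('pics/s3c.png',cv2.resize(p['pixels'][150:270,220:330,::-1],None,fx=4.5,fy=4.5,interpolation=cv2.INTER_CUBIC))"
```

```text
t 6.5 pos [0.6226 0.0294 0.1575] yaw_y 99.42 q [ 2.7 14.2 12.4 88.1 -0.  -6.7] F [-0.1  0.2  0.6] open 0.0511
shift [ 0.5 -0.1 -0.1] rv [0.    0.001 0.   ]
```

View pics/s3c.png

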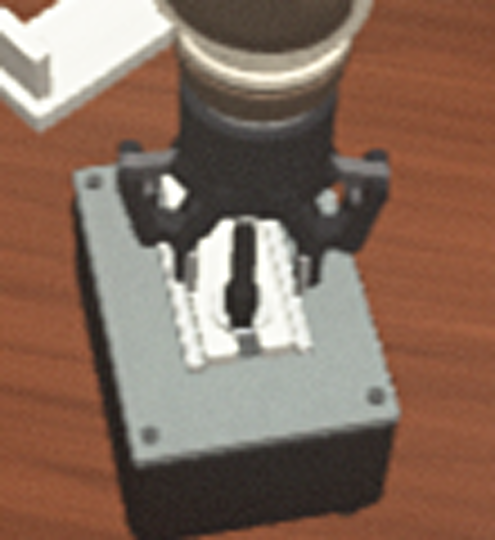

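The fingers straddle the wing evenly, with the wing at crop px (243,275) and the tips at (185,270) and (310,270). I'll close gently.

{"op": "apply_moves", "data": {"newtons": 30, "rows": [[[0,0,0,0,0,0,0.4],[0,0,0,0,0,0,0.3],[0,0,0,0,0,0,0.25],[0,0,0,0,0,0,0.2],[0,0,0,0,0,0,0.16],[0,0,0,0,0,0,0.12],[0,0,0,0,0,0,0.1],[0,0,0,0,0,0,0.08],[0,0,0,0,0,0,0.05],[0,0,0,0,0,0,0.05],[0,0,0,0,0,0,0.05]]]}}

```text
time: 7.65
ee_pos: [0.6229, 0.0283, 0.1579]
tcp_rot: [-55.3, 89.8, -46.0]
wrist_force: [-0.0, -4.6, 1.4]
opening: 0.0135
```

```bash
python3 -c "
from h import *
plan([.6225,.0293,.157],99.4); print(get_obs()['torque'])"
```

```text
t 7.65 pos [0.6229 0.0283 0.1579] yaw_y 99.36 q [ 2.7 14.2 12.4 88.1 -0.1 -6.7] F [-0.  -4.6  1.4] open 0.0135
shift [ 0.9  1.1 -0.2] rv [-0.001  0.002  0.002]
[-1.09018028 -0.14443666 -0.01667016]
```

{"op": "apply_moves", "data": {"rows": [[[-0.2,0,0,0.08,0,0,0.05],[-0.4,0,0,0.18,0,0,0.05],[-0.7,0,0,0.3,0,0,0.05],[-0.9,0,0,0.42,0,0,0.05],[-1.2,0,0,0.54,0,0,0.05],[-1.5,0,0,0.66,0,0,0.05],[-1.7,0,0,0.78,0,0,0.05],[-2.0,0,0,0.9,0,0,0.05],[-2.2,0,0,1.0,0,0,0.05],[-2.2,0,0,1.0,0,0,0.05]]]}}

```text
time: 8.65
ee_pos: [0.6231, 0.0285, 0.1602]
tcp_rot: [15.7, 89.8, -32.3]
wrist_force: [2.4, 1.8, 0.4]
opening: 0.0136
```

```bash
python3 -c "
from h import *
plan([.6225,.0283,.157],99.4); print(get_obs()['torque'])
p=cams.camera('scene');save(p,'s4.png')
cv2.imwrite('pics/s4c.png',cv2.resize(p['pixels'][150:270,220:330,::-1],None,fx=4.5,fy=4.5,interpolation=cv2.INTER_CUBIC))"
```

```text
t 8.65 pos [0.6231 0.0285 0.1602] yaw_y 41.99 q [ 2.7 14.2 12.7 88.3 -0.1 50.7] F [2.4 1.8 0.4] open 0.0136
shift [ 3.2 -0.6 -0.3] rv [-1.002e+00  3.000e-03  1.000e-03]
[ 0.30167122 -0.42732306 -0.1349995 ]
```

View pics/s4c.png

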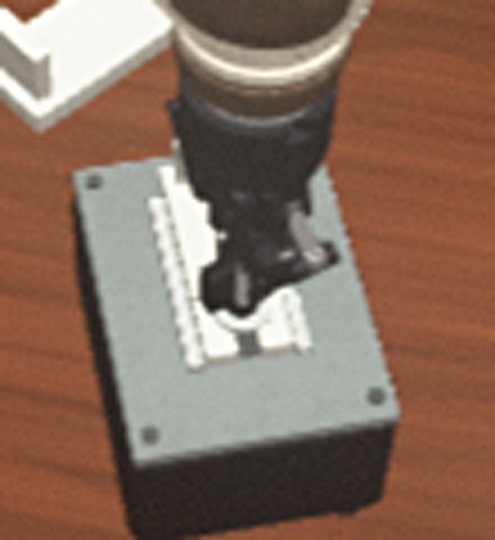

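The grip is turning the knob, and the forces are small. I'll turn it another 1.5 rad.

{"op": "apply_moves", "data": {"rows": [[[-0.2,0,0,0.08,0,0,0.05],[-0.4,0,0,0.18,0,0,0.05],[-0.7,0,0,0.3,0,0,0.05],[-0.9,0,0,0.42,0,0,0.05],[-1.2,0,0,0.54,0,0,0.05],[-1.5,0,0,0.66,0,0,0.05],[-1.7,0,0,0.78,0,0,0.05],[-2.0,0,0,0.9,0,0,0.05],[-2.2,0,0,1.0,0,0,0.05],[-2.5,0,0,1.12,0,0,0.05],[-2.8,0,0,1.24,0,0,0.05],[-3.1,0,0,1.38,0,0,0.05],[-3.3,0,0,1.48,0,0,0.05],[-3.4,0,0,1.52,0,0,0.05],[-3.4,0,0,1.52,0,0,0.05]]]}}

```text
time: 10.2
ee_pos: [0.6237, 0.0283, 0.1636]
tcp_rot: [106.4, 89.7, -28.4]
wrist_force: [5.5, -0.8, -1.6]
opening: 0.0134
```

```bash
python3 -c "
from h import *
plan([.6225,.0283,.157],99.4); print(get_obs()['torque'])"
```

```text
t 10.2 pos [0.6237 0.0283 0.1636] yaw_y -44.78 q [ 2.700e+00  1.420e+01  1.310e+01  8.860e+01 -1.000e-01  1.374e+02] F [ 5.5 -0.8 -1.6] open 0.0134
shift [ 6.6 -0.9  0.9] rv [-2.516  0.005 -0.003]
[-0.21444773 -1.20972948 -0.03726547]
```

{"op": "apply_moves", "data": {"rows": [[[0,0,0,0,0,0,0.2],[0,0,0,0,0,0,0.3],[0,0,0,0,0,0,0.4],[0,0,0,0,0,0,0.5],[0,0,0,0,0,0,0.5],[-5,0,0,0,0,0,0.5],[-15,0,0,0,0,0,0.5],[-30,0,0,0,0,0,0.5],[-50,0,0,0,0,0,0.5],[-70,0,0,0,0,0,0.5],[-80,0,0,0,0,0,0.5],[-80,70,0,0,0,0,0.5],[-80,70,60,0,0,0,0.5],[-80,70,60,0,0,0,0.5],[-80,70,60,0,0,0,0.5]]]}}

```text
time: 11.7
ee_pos: [0.6302, -0.0653, 0.244]
tcp_rot: [103.5, 89.8, -31.4]
wrist_force: [-0.5, 0.0, 0.1]
opening: 0.0428
```

Run:
```python
from h import *
plan([.5347,-.007,.2],22.5)
th=np.radians(22.5)
for n in('scene','top'):
    p=cams.camera(n);save(p,n+'5.png');P=cloud(p)
    w=(p['range_z']>0)&(P[...,2]>.172)&(P[...,2]<.2)&(np.hypot(P[...,0]-.623,P[...,1]-.028)<.04)
    if w.sum()>20:
        print(n,w.sum(),cv2.minAreaRect((P[w][:,:2]*1000).astype(np.float32)),np.percentile(P[w][:,2],[50,90,98]))
    q=(p['range_z']>0)&(np.hypot(P[...,0]-.535,P[...,1]+.007)<.03)&(P[...,2]>.155)&(P[...,2]<.17)
    if q.sum()>10: print('tab',q.sum(),P[q].mean(0),np.percentile(P[q][:,2],[50,95]),cv2.minAreaRect((P[q][:,:2]*1000).astype(np.float32)))
    d=(p['range_z']>0)&(np.hypot(P[...,0]-.6,P[...,1]-.02)<.12)&(P[...,2]>.112)&(P[...,2]<.124);print('deck z',np.median(P[d][:,2]))
p=cams.camera('scene')
cv2.imwrite('pics/s5c.png',cv2.resize(p['pixels'][150:270,220:330,::-1],None,fx=4.5,fy=4.5,interpolation=cv2.INTER_CUBIC))
```

```text
t 11.7 pos [ 0.6302 -0.0653  0.244 ] yaw_y -44.94 q [-5.900e+00  1.720e+01  2.560e+01  9.820e+01 -1.000e-01  1.291e+02] F [-0.5  0.   0.1] open 0.0428
shift [  43.6 -108.9   26.3] rv [-1.177  0.002 -0.004]
scene 154 ((624.2481079101562, 29.65199851989746), (48.87548065185547, 15.156028747558594), 44.53229522705078) [0.18720808 0.19045382 0.19138006]
tab 74 [ 0.5371851  -0.00722491  0.16253137] [0.16319009 0.16628984] ((535.828857421875, -7.438465118408203), (13.590776443481445, 35.388633728027344), 22.681406021118164)
deck z 0.1201840737826485
top 115 ((627.881591796875, 30.576671600341797), (35.258026123046875, 14.207284927368164), 45.166664123535156) [0.18797443 0.19019782 0.19190472]
deck z 0.12044986955494164
```

View pics/s5c.png

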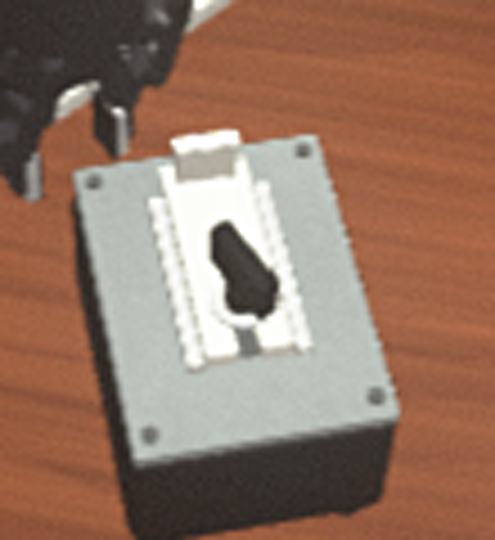

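View pics/top5.png

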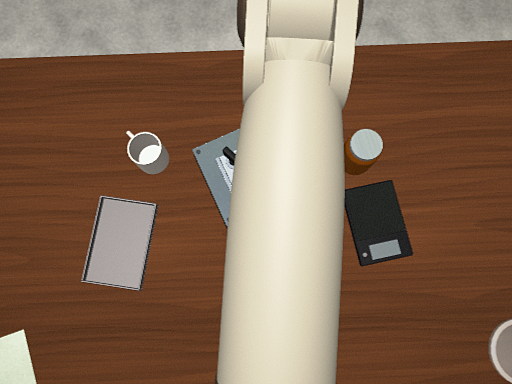

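The knob is up: the wing has turned 144° and its top rose from about 183 to 188 mm. The plate is still in place. Next I move over the tab at about (0.535, -0.008).

{"op": "apply_moves", "data": {"rows": [[[0,-20,5,-0.12,0,0,0.45],[0,-40,10,-0.24,0,0,0.45],[0,-60,15,-0.36,0,0,0.45],[0,-80,20,-0.48,0,0,0.45],[0,-95,24,-0.6,0,0,0.45],[0,-105,26,-0.72,0,0,0.45],[0,-109,26,-0.84,0,0,0.45],[0,-109,26,-0.96,0,0,0.45],[5,-109,26,-1.07,0,0,0.45],[10,-109,26,-1.15,0,0,0.45],[20,-109,26,-1.177,0,0,0.45],[30,-109,26,-1.177,0,0,0.45],[40,-109,26,-1.177,0,0,0.45],[44,-109,26,-1.177,0,0,0.45],[44,-109,26,-1.177,0,0,0.45]]]}}

```text
time: 13.35
ee_pos: [0.535, -0.0044, 0.1993]
tcp_rot: [42.5, 89.7, -24.9]
wrist_force: [-0.4, -0.8, 0.2]
opening: 0.0385
```

```bash
python3 -c "
from h import *
plan([.5345,-.0083,.139],22.5)
p=cams.camera('scene');save(p,'s6.png')
P=cloud(p)
for a in (.2,.21,.22,.23,.24,.25,.26):
    q=(p['range_z']>0)&(np.hypot(P[...,0]-.535,P[...,1]+.008)<.1)&(P[...,2]>a)&(P[...,2]<a+.01)
    Q=P[q][:,:2]@np.array([[.924,-.383],[.383,.924]]) if q.any() else None
    if q.sum()>5: print(a,q.sum(),P[q].min(0).round(4),P[q].max(0).round(4),'along',Q.min(0),Q.max(0))
print(np.array([.5345,-.0083])@np.array([[.924,-.383],[.383,.924]]))
cv2.imwrite('pics/s6c.png',cv2.resize(p['pixels'][130:270,210:330,::-1],None,fx=4,fy=4,interpolation=cv2.INTER_CUBIC))"
```

```text
t 13.35 pos [ 0.535  -0.0044  0.1993] yaw_y 22.64 q [-0.4  2.1  3.5 91.2 -0.1 67. ] F [-0.4 -0.8  0.2] open 0.0385
shift [60.3 -2.1  3.3] rv [ 0.002  0.003 -0.003]
0.2 12 [ 0.5177 -0.0183  0.2039] [0.5616 0.0156 0.2099] along [ 0.47221551 -0.21727242] [ 0.52378862 -0.19755055]
0.21 29 [ 0.5158 -0.0215  0.2102] [0.5664 0.0152 0.22  ] along [ 0.46883336 -0.21842288] [ 0.52597167 -0.1975765 ]
0.22 19 [ 0.5157 -0.0215  0.2205] [0.5659 0.0163 0.2297] along [ 0.46916485 -0.21811778] [ 0.52572036 -0.20025754]
0.24 14 [ 0.5119 -0.0253  0.24  ] [0.5796 0.0272 0.2494] along [ 0.46330082 -0.22008229] [ 0.54175165 -0.19514477]
0.25 34 [ 0.5213 -0.0212  0.2501] [0.5876 0.0273 0.2597] along [ 0.47356571 -0.2203869 ] [ 0.54604592 -0.19594507]
0.26 35 [ 0.5207 -0.0263  0.2602] [0.5899 0.0298 0.2698] along [ 0.47105807 -0.22374895] [ 0.54959546 -0.19068799]
[ 0.4906991 -0.2123827]
```

View pics/s6c.png

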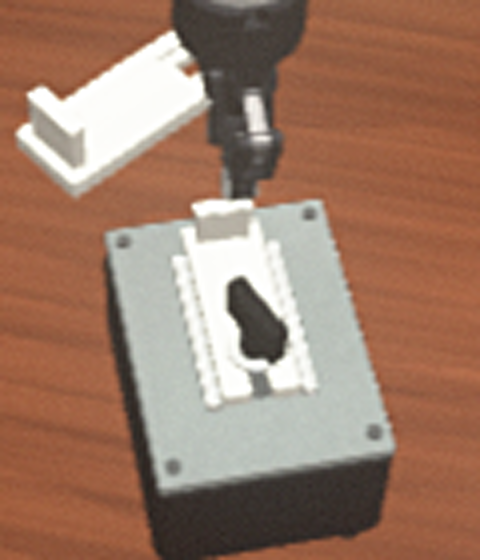

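{"op": "apply_moves", "data": {"rows": [[[0,-1,1.5,0,0.003,-0.003,0.45],[0,-2.1,3.3,0,0.003,-0.003,0.45],[5,-2.1,3.3,0,0.003,-0.003,0.45],[15,-2.1,3.3,0,0.003,-0.003,0.45],[25,-2.1,3.3,0,0.003,-0.003,0.45],[35,-2.1,3.3,0,0.003,-0.003,0.45],[43,-2.1,3.3,0,0.003,-0.003,0.45],[50,-2.1,3.3,0,0.003,-0.003,0.45],[55,-2.1,3.3,0,0.003,-0.003,0.45],[58,-2.1,3.3,0,0.003,-0.003,0.45],[60,-2.1,3.3,0,0.003,-0.003,0.45],[60,-2.1,3.3,0,0.003,-0.003,0.45]]]}}

```text
time: 14.6
ee_pos: [0.5348, -0.0084, 0.1399]
tcp_rot: [51.2, 89.9, -16.1]
wrist_force: [0.7, 0.6, 0.6]
opening: 0.0384
```

```bash
python3 -c "
from h import *
plan([.5345,-.0083,.139],22.5)
p=cams.camera('scene')
cv2.imwrite('pics/s7c.png',cv2.resize(p['pixels'][150:250,220:310,::-1],None,fx=5.5,fy=5.5,interpolation=cv2.INTER_CUBIC))"
```

```text
t 14.6 pos [ 0.5348 -0.0084  0.1399] yaw_y 22.65 q [-0.9  2.  -3.2 84.8 -0.  66.5] F [0.7 0.6 0.6] open 0.0384
shift [ 0.9 -0.3 -0.2] rv [ 0.003  0.001 -0.001]
```

View pics/s7c.png

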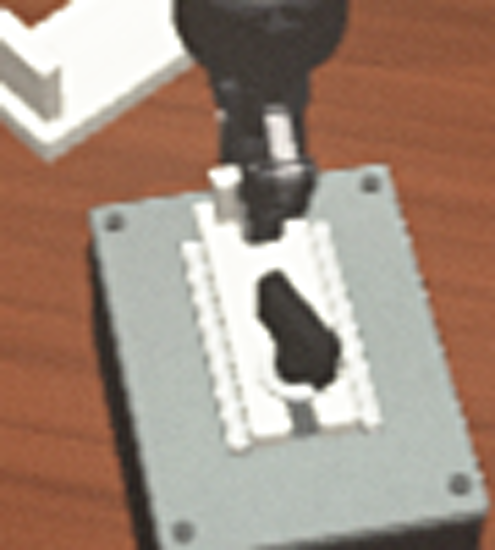

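The fingers straddle the tab, with the front finger at crop px (268,210), roughly centred on its width. I'll close lightly.

{"op": "apply_moves", "data": {"newtons": 20, "rows": [[[0,0,0,0,0,0,0.38],[0,0,0,0,0,0,0.33],[0,0,0,0,0,0,0.28],[0,0,0,0,0,0,0.24],[0,0,0,0,0,0,0.2],[0,0,0,0,0,0,0.17],[0,0,0,0,0,0,0.14],[0,0,0,0,0,0,0.12],[0,0,0,0,0,0,0.1],[0,0,0,0,0,0,0.08],[0,0,0,0,0,0,0.06],[0,0,0,0,0,0,0.06]]]}}

```text
time: 15.85
ee_pos: [0.5349, -0.0083, 0.1402]
tcp_rot: [57.9, 89.9, -9.4]
wrist_force: [2.2, -0.3, 0.7]
opening: 0.0096
```

```bash
python3 -c "
from h import *
plan([.5345,-.0083,.139],22.5);print(get_obs()['torque'])
p=cams.camera('scene')
cv2.imwrite('pics/s8c.png',cv2.resize(p['pixels'][150:250,220:310,::-1],None,fx=5.5,fy=5.5,interpolation=cv2.INTER_CUBIC))"
```

```text
t 15.85 pos [ 0.5349 -0.0083  0.1402] yaw_y 22.65 q [-0.9  2.  -3.2 84.8 -0.  66.5] F [ 2.2 -0.3  0.7] open 0.0096
shift [ 1.2 -0.4 -0.2] rv [ 0.003  0.001 -0.001]
[ 0.06306243 -0.15584933 -0.00957278]
```

View pics/s8c.png

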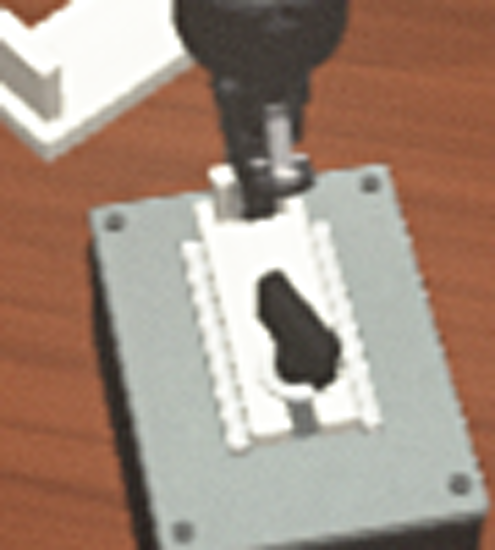

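{"op": "apply_moves", "data": {"rows": [[[0,-1,0,0,0,0,0.06],[0,-2,0,0,0,0,0.06],[0,-4,0,0,0,0,0.06],[0,-6,0,0,0,0,0.06],[0,-8,0,0,0,0,0.06],[0,-10,0,0,0,0,0.06],[0,-12,0,0,0,0,0.06],[0,-12,0,0,0,0,0.06]]]}}

```text
time: 16.7
ee_pos: [0.5234, -0.0132, 0.1402]
tcp_rot: [41.9, 89.9, -25.5]
wrist_force: [-1.0, -1.2, 1.1]
opening: 0.0096
```

```bash
python3 -c "
from h import *
plan([.5345,-.0083,.139],22.5);print(get_obs()['torque'])
p=cams.camera('scene')
cv2.imwrite('pics/s9c.png',cv2.resize(p['pixels'][150:250,220:310,::-1],None,fx=5.5,fy=5.5,interpolation=cv2.INTER_CUBIC))"
```

```text
t 16.7 pos [ 0.5234 -0.0132  0.1402] yaw_y 22.64 q [-1.4  0.4 -4.7 84.8 -0.  65.9] F [-1.  -1.2  1.1] open 0.0096
shift [ 1.2 12.1 -0.2] rv [ 0.002  0.001 -0.001]
[-0.06927066  0.24610855  0.00335337]
```

View pics/s9c.png

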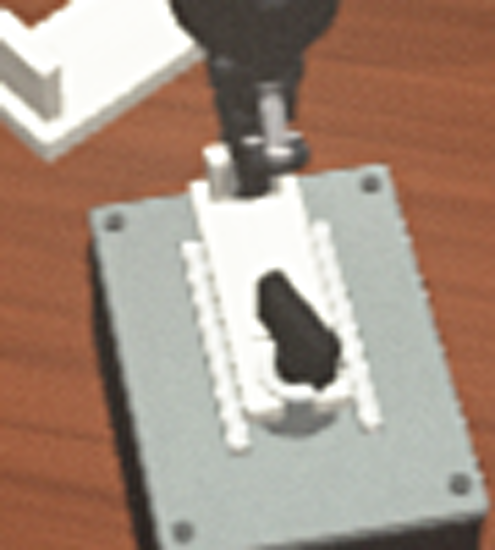

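The plate slides freely, with a force of about 1.5 N. I'll continue to 50 mm or more, still low.

{"op": "apply_moves", "data": {"rows": [[[0,-2,0,0,0,0,0.06],[0,-5,0,0,0,0,0.06],[0,-8,0,0,0,0,0.06],[0,-11,0,0,0,0,0.06],[0,-14,0,0,0,0,0.06],[0,-17,0,0,0,0,0.06],[0,-20,0,0,0,0,0.06],[0,-23,0,0,0,0,0.06],[0,-26,0,0,0,0,0.06],[0,-29,0,0,0,0,0.06],[0,-32,0,0,0,0,0.06],[0,-35,0,0,0,0,0.06],[0,-38,0,0,0,0,0.06],[0,-41,0,0,0,0,0.06],[0,-43,0,0,0,0,0.06],[0,-44,0,0,0,0,0.06],[0,-44,0,0,0,0,0.06]]]}}

```text
time: 18.45
ee_pos: [0.4825, -0.0302, 0.1401]
tcp_rot: [2.8, 90.0, -64.6]
wrist_force: [-1.1, 0.6, 1.3]
opening: 0.0101
```

```bash
python3 -c "
from h import *
plan([.5345,-.0083,.139],22.5);print(get_obs()['torque'])
p=cams.camera('scene')
cv2.imwrite('pics/s10c.png',cv2.resize(p['pixels'][140:240,210:310,::-1],None,fx=5.5,fy=5.5,interpolation=cv2.INTER_CUBIC))"
```

```text
t 18.45 pos [ 0.4825 -0.0302  0.1401] yaw_y 22.63 q [ -3.6  -5.  -10.   85.   -0.   63.8] F [-1.1  0.6  1.3] open 0.0101
shift [ 1.1 56.4 -0.2] rv [ 0.002  0.001 -0.   ]
[-0.10080495  0.19747643  0.01626429]
```

View pics/s10c.png

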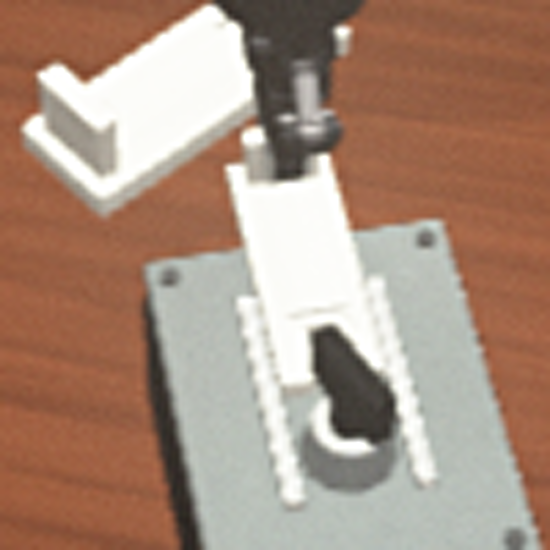

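It is out 56 mm. I'll firm up the grip, draw another 20 mm and lift gently.

{"op": "apply_moves", "data": {"newtons": 45, "rows": [[[0,0,0,0,0,0,0.06],[0,0,0,0,0,0,0.06],[0,-3,0,0,0,0,0.06],[0,-6,0,0,0,0,0.06],[0,-9,0,0,0,0,0.06],[0,-12,0,0,0,0,0.06],[0,-15,0,0,0,0,0.06],[0,-18,0,0,0,0,0.06],[0,-20,0,0,0,0,0.06],[-0.5,-20,0,0,0,0,0.06],[-1,-20,0,0,0,0,0.06],[-2,-20,0,0,0,0,0.06],[-4,-20,0,0,0,0,0.06],[-7,-20,0,0,0,0,0.06],[-12,-20,0,0,0,0,0.06],[-20,-22,0,0,0,0,0.06],[-30,-25,0,0,0,0,0.06],[-40,-28,0,0,0,0,0.06],[-46,-30,0,0,0,0,0.06],[-46,-30,0,0,0,0,0.06]]]}}

```text
time: 20.5
ee_pos: [0.4551, -0.0419, 0.1875]
tcp_rot: [42.7, 89.9, -24.7]
wrist_force: [0.2, -1.0, -1.5]
opening: 0.009
```

```bash
python3 -c "
from h import *
plan([.414,.322,.18],-10.8);print(get_obs()['torque'])
p=cams.camera('scene');save(p,'s11.png')
np.savez('pics/s11.npz',**{k:np.array(v) for k,v in p.items()})
cv2.imwrite('pics/s11c.png',cv2.resize(p['pixels'][120:240,200:310,::-1],None,fx=5,fy=5,interpolation=cv2.INTER_CUBIC))"
```

```text
t 20.5 pos [ 0.4551 -0.0419  0.1875] yaw_y 22.61 q [-5.2 -8.5 -8.  90.4 -0.  62.2] F [ 0.2 -1.  -1.5] open 0.009
shift [   7.   102.  -351.7] rv [ 0.583  0.001 -0.002]
[0.01602983 0.06781766 0.06444178]
```

View pics/s11c.png

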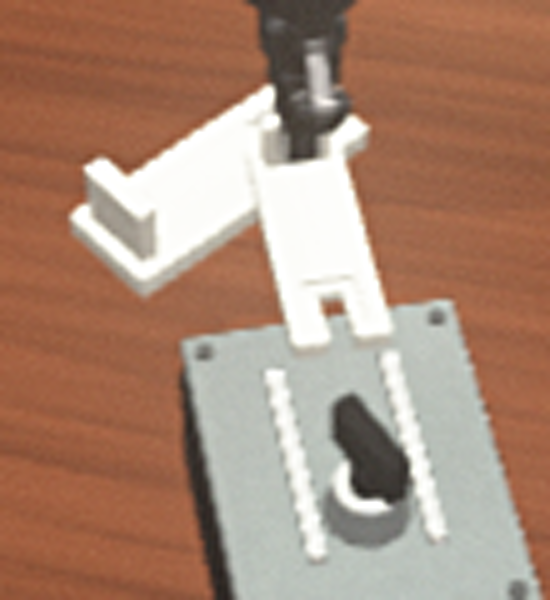

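The plate is lifted clear. I carry it sideways to the tray first, then rotate it.

{"op": "apply_moves", "data": {"rows": [[[-10,0,-10,0,0,0,0.06],[-20,0,-30,0,0,0,0.06],[-20,0,-55,0.02,0,0,0.06],[-20,0,-80,0.05,0,0,0.06],[-20,5,-105,0.09,0,0,0.06],[-20,12,-130,0.13,0,0,0.06],[-20,20,-155,0.18,0,0,0.06],[-20,30,-180,0.23,0,0,0.06],[-20,40,-205,0.28,0,0,0.06],[-20,50,-230,0.33,0,0,0.06],[-20,60,-255,0.38,0,0,0.06],[-20,70,-280,0.43,0,0,0.06],[-20,80,-303,0.48,0,0,0.06],[-20,88,-322,0.52,0,0,0.06],[-20,95,-337,0.55,0,0,0.06],[-20,100,-347,0.575,0,0,0.06],[-20,102,-352,0.583,0,0,0.06],[-20,102,-352,0.583,0,0,0.06],[-20,102,-352,0.583,0,0,0.06]]]}}

```text
time: 22.45
ee_pos: [0.4135, 0.3221, 0.2065]
tcp_rot: [57.2, 89.9, -43.5]
wrist_force: [0.1, -0.3, -1.8]
opening: 0.0092
```

Run:
```python
from h import *
plan([.414,.322,.03],-10.8)
for n in('scene','top'):
    p=cams.camera(n);save(p,n+'12.png');P=cloud(p)
    o=get_obs()['ee_pos']
    q=(p['range_z']>0)&(np.hypot(P[...,0]-.47,P[...,1]-.315)<.11)&(P[...,2]>.15)&(P[...,2]<.225)&(P[...,0]>.43)
    Q=P[q]; 
    if len(Q)>50:
        c,*_=np.linalg.lstsq(np.c_[Q[:,:2]-Q[:,:2].mean(0),np.ones(len(Q))],Q[:,2],rcond=None); print(n,len(Q),'plane',c,cv2.minAreaRect((Q[:,:2]*1000).astype(np.float32)))
    q=(p['range_z']>0)&(np.hypot(P[...,0]-.47,P[...,1]-.315)<.16)&(P[...,2]>.016)&(P[...,2]<.04)
    print('tray',cv2.minAreaRect((P[q][:,:2]*1000).astype(np.float32)))
```

```text
t 22.45 pos [0.4135 0.3221 0.2065] yaw_y -10.75 q [ 3.800e+01  1.000e+00  3.100e+00  9.220e+01 -1.000e-01  1.387e+02] F [ 0.1 -0.3 -1.8] open 0.0092
shift [ 1.765e+02  3.000e-01 -1.000e-01] rv [ 0.001  0.001 -0.001]
scene 644 plane [-0.04345481  0.02177     0.19758712] ((480.6484375, 309.9709777832031), (47.93376159667969, 106.68746948242188), 79.29766845703125)
tray ((467.2392578125, 313.7772216796875), (139.8372039794922, 214.17471313476562), 79.10232543945312)
top 1106 plane [-0.009348    0.03703756  0.19737173] ((481.14801025390625, 305.2536315917969), (49.7243537902832, 101.8145751953125), 79.95208740234375)
tray ((467.5054626464844, 309.44085693359375), (142.02037048339844, 210.25390625), 79.36953735351562)
```

View pics/scene12.png

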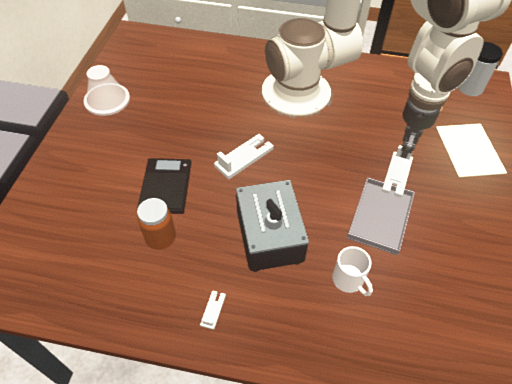

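The plate hangs level over the tray, and its underside is about 20–21 mm below the TCP. Now I lower it.

{"op": "apply_moves", "data": {"rows": [[[10,0,0,0,0,0,0.06],[25,0,0,0,0,0,0.06],[42,0,0,0,0,0,0.06],[60,0,0,0,0,0,0.06],[78,0,0,0,0,0,0.06],[95,0,0,0,0,0,0.06],[110,0,0,0,0,0,0.06],[123,0,0,0,0,0,0.06],[134,0,0,0,0,0,0.06],[144,0,0,0,0,0,0.06],[152,0,0,0,0,0,0.06],[159,0,0,0,0,0,0.06],[165,0,0,0,0,0,0.06],[170,0,0,0,0,0,0.06],[172,0,0,0,0,0,0.06],[173,0,0,0,0,0,0.06],[174,0,0,0,0,0,0.06],[175,0,0,0,0,0,0.06],[176,0,0,0,0,0,0.06],[176,0,0,0,0,0,0.06]]]}}

```text
time: 24.55
ee_pos: [0.4139, 0.3217, 0.0305]
tcp_rot: [68.3, 89.9, -32.5]
wrist_force: [0.0, 0.1, -1.9]
opening: 0.0088
```

Run:
```python
from h import *
plan([.414,.322,.025],-10.8)
p=cams.camera('scene')
cv2.imwrite('pics/s13c.png',cv2.resize(p['pixels'][150:270,330:440,::-1],None,fx=5,fy=5,interpolation=cv2.INTER_CUBIC))
```

```text
t 24.55 pos [0.4139 0.3217 0.0305] yaw_y -10.79 q [ 3.790e+01  2.500e+00 -1.490e+01  7.270e+01 -1.000e-01  1.387e+02] F [ 0.   0.1 -1.9] open 0.0088
shift [ 5.5  0.  -0.3] rv [ 0.     0.001 -0.002]
```

View pics/s13c.png

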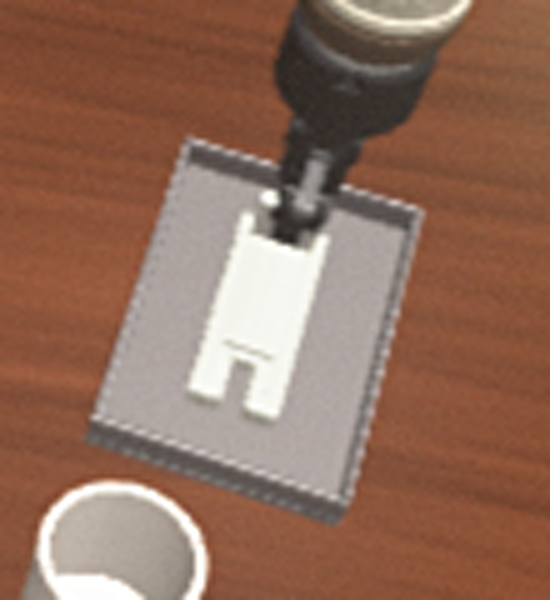

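The plate is well inside the tray, a few mm above the floor. I lower it slowly until the force changes.

{"op": "apply_moves", "data": {"rows": [[[1,0,0,0,0,0,0.06],[2,0,0,0,0,0,0.06],[3,0,0,0,0,0,0.06],[3.5,0,0,0,0,0,0.06],[4,0,0,0,0,0,0.06],[4.5,0,0,0,0,0,0.06],[5,0,0,0,0,0,0.06],[5.2,0,0,0,0,0,0.06],[5.2,0,0,0,0,0,0.06]]]}}

```text
time: 25.5
ee_pos: [0.4139, 0.3217, 0.0253]
tcp_rot: [68.6, 89.9, -32.2]
wrist_force: [-0.2, 1.1, -2.0]
opening: 0.0092
```

{"op": "apply_moves", "data": {"rows": [[[0.3,0,0,0,0,0,0.06],[0.6,0,0,0,0,0,0.06],[0.8,0,0,0,0,0,0.06],[0.8,0,0,0,0,0,0.06]]]}}

```text
time: 25.9
ee_pos: [0.4139, 0.3217, 0.0245]
tcp_rot: [66.8, 89.9, -34.0]
wrist_force: [-0.3, 0.2, -2.0]
opening: 0.0093
```

{"op": "apply_moves", "data": {"rows": [[[0.3,0,0,0,0,0,0.06],[0.5,0,0,0,0,0,0.06],[0.7,0,0,0,0,0,0.06],[0.7,0,0,0,0,0,0.06]]]}}

```text
time: 26.3
ee_pos: [0.414, 0.3218, 0.0243]
tcp_rot: [78.4, 89.9, -22.4]
wrist_force: [-3.3, -1.5, 5.3]
opening: 0.0094
```

Contact, about 7 N. I release and retreat.

{"op": "apply_moves", "data": {"newtons": 20, "rows": [[[-0.2,0,0,0,0,0,0.1],[-0.2,0,0,0,0,0,0.14],[-0.2,0,0,0,0,0,0.2],[-0.2,0,0,0,0,0,0.28],[-0.2,0,0,0,0,0,0.36],[-0.2,0,0,0,0,0,0.4],[-0.2,0,0,0,0,0,0.4],[-4,0,0,0,0,0,0.4],[-12,0,0,0,0,0,0.4],[-25,0,0,0,0,0,0.4],[-45,0,0,0,0,0,0.4],[-70,0,0,0,0,0,0.4],[-100,0,0,0,0,0,0.4],[-130,0,0,0,0,0,0.4],[-150,-40,0,0,0,0,0.4],[-150,-80,0,0,0,0,0.4],[-150,-80,0,0,0,0,0.4],[-150,-80,0,0,0,0,0.4]]]}}

```text
time: 28.1
ee_pos: [0.3349, 0.3372, 0.1755]
tcp_rot: [112.3, 89.8, 11.6]
wrist_force: [-0.1, 0.6, 0.2]
opening: 0.0344
```

Run:
```python
from h import *
plan([.414,.322,.025],-10.8)
for n in('scene','top'):
    p=cams.camera(n);save(p,n+'14.png');P=cloud(p);ok=p['range_z']>0
    q=ok&(np.hypot(P[...,0]-.465,P[...,1]-.315)<.1)&(P[...,2]>.0115)&(P[...,2]<.022)
    q=cv2.erode(q.astype(np.uint8),np.ones((3,3)))>0
    Q=P[q]; c,*_=np.linalg.lstsq(np.c_[Q[:,:2]-Q[:,:2].mean(0),np.ones(len(Q))],Q[:,2],rcond=None); print(n,len(Q),'plane',c,cv2.minAreaRect((Q[:,:2]*1000).astype(np.float32)))
    w=ok&(P[...,2]>.172)&(P[...,2]<.2)&(np.hypot(P[...,0]-.623,P[...,1]-.028)<.04); print('wing top',np.median(P[w][:,2]))
    for l in('mug','jar','scale'):
        d=cams.find_in(l,p); print(l,[(np.round(e['at'],3),round(e['confidence'],2)) for e in d[:1]])
```

```text
t 28.1 pos [0.3349 0.3372 0.1755] yaw_y -10.7 q [ 4.53e+01 -6.20e+00 -7.20e+00  8.89e+01 -1.00e-01  1.46e+02] F [-0.1  0.6  0.2] open 0.0344
shift [150.7  80.1   0.5] rv [ 0.002 -0.001 -0.003]
scene 290 plane [ 0.0015086  -0.0171056   0.01630375] ((471.4056091308594, 311.5784912109375), (41.38008117675781, 116.12814331054688), 79.3423843383789)
wing top 0.1871135816631876
mug [(array([0.686, 0.243, 0.052]), 0.93)]
jar [(array([ 0.678, -0.258,  0.106]), 0.95)]
scale []
top 563 plane [-0.00508555 -0.01433782  0.01608164] ((468.2228088378906, 307.4757080078125), (45.05179214477539, 121.86038208007812), 79.28437042236328)
wing top 0.18834687603810696
mug [(array([0.682, 0.24 , 0.053]), 0.69)]
jar [(array([ 0.643, -0.262,  0.133]), 0.59)]
scale [(array([ 0.488, -0.308,  0.027]), 0.88)]
```

View pics/scene14.png

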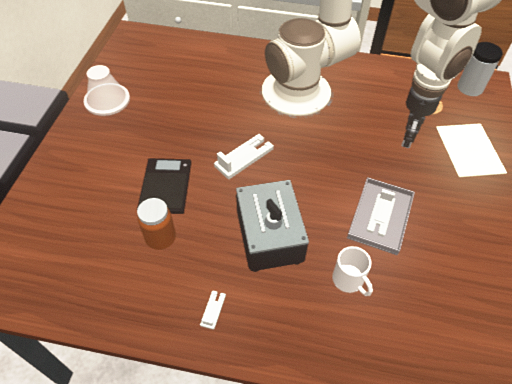

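The plate lies flat in the tray (scene px 382,213), with its top at 16 mm, which is the 4 mm floor plus 12 mm of plate. The knob is still up, the arm is clear and the other items haven't moved. I'm handing in.

```bash
python3 -c "
from h import *
print(bot.job_done())"
```

```text
the job is handed in; nothing more can be done
None
```

The keeper plate is out of the grinder and lying flat in the grey tray, and the knob is left up. I handed the job in at about 28 s of the 72 s allowed; no verdict is reported.

**What I did**
- **Knob:** I gripped the wing and turned it clockwise by 2.5 rad in one grasp. That puts it about 2.75 rad from tight, a rise of about 6 mm.
- **Drawing out:** I took the plate by its tab with a 20 N grip and drew it 56 mm out. Wrist force at the checks was about 1–2 N. I then firmed the grip to 45 N, drew it about 20 mm more and lifted it.
- **Placing:** I lowered it slowly into the tray and stopped at about 7 N on contact. Then I released it and backed away.

**Last checks**
- **Plate:** its top is at 16 mm, which matches the 4 mm floor plus the 12 mm plate. Its tilt is within about 0.02 rad and it sits near the tray's centre.
- **Knob:** the wing's top stands at 187–188 mm, against about 183 mm before.
- **Other items:** the mug, jar and scale read within about 4 mm of where they started. The network missed the scale in the last scene view but found it, unmoved, in the top view.
- **Disagreement:** the two cameras differed by about 4 mm in y. I mostly went by the scene camera, which matched the gripper's known position.

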